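Hold the specimen drawer's dust cover open

TASK

A colleague needs both hands to pick a mount out with tweezers: pull the upper drawer of the small grey specimen cabinet all the way out to its stop, then lift the drawer's clear, spring-closed dust cover, which has a blue pull lug at its front, and hold it open at about 60 degrees from shut. The cover snaps shut if let go, so finish while the gripper is still holding it there, with the drawer still fully out; leave the lower drawer and everything else on the bench alone.

Things in the scene. Friction and masses are not known exactly. Their poses are not given: they have to be found in the camera images.
- specimen_cabinet: Small grey steel bench cabinet with two white-fronted drawers one above the other, standing near the right end of the bench, fixed: 175 deep (its x) x 190 wide (its y) x 124 high, feet included. Origin: centre of its underside on the bench; its x axis points from its front to its back, its z up. Its drawers come out along its -x, which points across the bench to the robot's left, turned up to about 25 degrees toward the robot.
- top_drawer (a joint): How far the upper drawer is out, in m: 0 shut (as at the start), 0.135 at its stop. It runs with about 3 N of friction and stays where it is left. Behind its front (8 thick, 52 high, top edge 8 below the cabinet's top) is a 40 deep finger trough, open at the top, its floor 36 below the centre of the blue lug; behind that, loose round mounted specimens stand in low compartments under the dust cover.
- lower_drawer (a joint): How far the lower drawer is out, in m: 0 shut, grows as it comes out (to 0.135); it is to stay shut.
- drawer_handle (a point): Middle of the upper drawer's steel bar handle: a level round bar 11 thick and 100 long along the cabinet's y, standing 35 off the drawer's front on two posts 76 apart, open from above and below; it lies 32 below the cabinet's top. Axes as the cabinet's; it moves with the drawer.
- dust_cover (a joint): Opening angle of the dust cover in rad: 0 shut (flat), 1.047 is 60 degrees, stops at 1.48. Its hinge line runs along the cabinet's y at the rear of the cover, on the drawer, 104 behind the centre of the blue lug; the front edge swings up and back toward the cabinet. A spring and its weight close it: about 1 N at the lug when shut, 1.5 N at 60 degrees. It can be opened only when the drawer is out, the cabinet being over it before.
- cover_panel: The dust cover itself: clear plastic plate 88 (its x) x 172 (its y) x 4 mm with a black front edge and the blue lug, 80 g. Origin on the hinge line; when shut its axes are the cabinet's, the plate reaching from the hinge along its -x; it turns about its y as it opens.
- cover_tab (a point): Centre of the rounded end of the blue pull lug that projects forward from the middle of the cover's front edge over the finger trough: 14 wide along the cabinet's y (pinch it by these two flat sides), 14 high, reaching 21 forward of the plate; this point lies 14 forward of the plate's front edge. The round end lets the lug turn between fingers. Axes as the cover's.
- tweezers: Steel tweezers, 126 long, 14 wide, 10 high, lying on the bench; origin: centre of the underside. Leave alone.
- petri_dish: Clear glass dish with cotton wool, 68 across, 20 high; origin: centre of the underside. Leave alone.
- loupe: Black eye loupe, 38 across, 34 high; origin: centre of the underside. Leave alone.
- loose_mount: Dark red round mounted specimen standing on the bench, 30 across, 16 high; origin: centre of the underside. Leave alone.
- etchant_bottle: Brown bottle with a black cap, 52 across, 105 high; origin: centre of the underside. Leave alone.
- wash_bottle: White wash bottle with a blue cap and bent spout, 65 across, 209 high; origin: centre of the underside. Leave alone.
- mug: Green mug, 86 across, 96 high; origin: centre of the underside. Leave alone.
- cotton_buds: Tub of cotton buds, 77 across, 80 high; origin: centre of the underside. Leave alone.

How it is judged:
By the outcome, as a careful person would: the job done as asked, in the order asked, and still so for the second after the job is handed in, while the arm keeps its last pose, push and grip.
It also fails if it takes over 58 s, if anything falls off the work surface, if the arm or the gripper's body presses on something with over 40 N, if the wrist force passes 120 N, or if a joint passes its speed limit or range.

ROBOT

A 6-joint arm with a two-finger parallel gripper is mounted at the origin on a cart in front of the work surface, level with it; the furniture and walls round the work are solid. World frame = base frame: x ahead of the robot, y to its left, z up, the work surface at z = 0. Lengths are in m, angles in rad, forces in N, time in s.
With the tool pointing down it reaches from about 0.275 to 0.875 m from the base axis. Payload 12.5 kg.
Tool frame: the origin (TCP) lies at the very end of the fingers, on their centre line; the grasp point (between the pads) lies 19 mm behind it; x points along the fingers, y is the direction in which the jaws open and shut, and the axes are right-handed (so a half turn about x gives the same grasp; the last joint's range is limited). The gripper opens to 85 mm and grips with 20 to 120 N. Pads are 22 mm wide; open, the fingers measure 114 mm over their backs; the gripper's body (76 mm by 85 mm) begins 54 mm behind the grasp point. The pads swing forward as they close: fully open they stand 13 mm farther back than shut.
Start: joints at [-1.198, 0.351, 1.652, -0, 1.139, -0.085], TCP at [0.243, -0.493, 0.231] pointing down, gripper open.
Joint ranges: [-2.75, 2.75], [-0.79, 2.1], [0.01, 2.65], [-1.57, 4.71], [0.07, 3.14], [-2.87, 2.87]. Speed limits (rad/s): [2.22, 2.22, 2.79, 3.14, 3.14, 3.14].

INTERFACE

Orientations are given as a 3x3 rotation matrix whose columns are the frame's x, y, z axes.
In Python, from bench import manip gives the robot as it stands. Calls block until the motion is done:
- manip.move_ptp(position, orientation): joint-space move of the TCP to a pose.
- manip.move_l(position, attitude=None, max_speed=0.15): straight line of the TCP; attitude=None keeps the orientation; max_speed is the mean speed in m/s.
- manip.move_j(angles): joint-space move.
- manip.set_gripper(opening, effort=None): opening from 0.0 (shut) to 1.0 (fully open); effort is the grip in N (None keeps the last); returns when the fingers have stopped.
- manip.dwell(seconds).
- manip.inverse_kinematics(position, orientation): joint angles nearest the present ones, or None.
- manip.grab_frame(name): name is "scene" or "top" or "wrist"; returns (picture, depth): 480x640x3 uint8, red, green, blue; 480x640 float32, m along the optical axis (not along the pixel's ray), 0 where there is no reading.
- manip.get_calibration(name): a dict with "camera_matrix" (3x3 intrinsics, pixels), "R" (3x3) and "t" (3): a world point X has camera coordinates R X + t. Camera axes: x right, y down, z forward; pixel columns grow to the right and rows downward; lengths in m; the calibration is good to about 2 mm. A picture is of the moment at which its call begins: read the wrist's pose just before it. get_calibration takes no time and is no camera call; for the wrist camera it gives the pose at the moment of the call.
A pose or a line that the arm cannot do raises manip.Unreachable and nothing moves.
- manip.sign_off(): hands the job in, once; it reports no verdict.
Trained networks look in the newest picture that a camera, given by its name, has taken for a name from the list of things; names that differ only in an ending like _2 or _b are one class to them, and where a whole thing is asked for, a point or a joint stands for the part that bears it (a point fixed in the world has none). Each returns a list of dicts, best first, with "confidence" (0 to 1); they miss things now and then, are a little off and sometimes report something else, mostly with a low value. They report only what shows in the picture. A call takes as long as a camera call.
- manip.look_for(camera, name): "at" ([x, y, z] in m, in world coordinates, good to about 4 mm: the middle of the surface that is visible of it).
Readings, each from a call of its own:
- manip.current_time(): time.
- manip.current_qpos(): joint angles.
- manip.current_joint_vel(): joint speeds.
- manip.current_joint_torque(): joint torques, N m.
- manip.current_ee_pos(): TCP position.
- manip.current_tcp_rot(): TCP orientation.
- manip.current_force(): force on the tool from outside, world axes, zero at the start.
- manip.current_ft_torque(): the same for the moment, N m.
- manip.current_grip_width(): opening from 0.0 (shut) to 1.0 (fully open).
Only numpy, scipy, OpenCV 4.12 (cv2) and the standard library are available. Lean on these libraries where they do the work, as an engineer would, in place of code of your own. Each camera call takes 0.05 s, during which the arm holds its last target.

## Working session

There is one attempt and no reset: what is moved stays moved. The work goes in short steps, each a Python script; the robot and the scene stay as the last script left them, time stands still between calls to the robot, and variables do not carry over. Pictures are saved under pics/ and viewed, and the job is handed in when it is done.

```bash
mkdir -p pics; ls; python3 - <<'E'
from bench import manip
import cv2,numpy as np
for c in("scene","top"):
    p,d=manip.grab_frame(c); cv2.imwrite(f"pics/{c}0.png",p[:,:,::-1])
    for n in("specimen_cabinet","drawer_handle","cover_tab","wash_bottle","etchant_bottle","mug","cotton_buds","petri_dish","loupe","loose_mount","tweezers"):
        print(c,n,[(np.round(r["at"],3).tolist(),round(r["confidence"],2)) for r in manip.look_for(c,n)[:2]])
print(manip.current_time())
E
```

```text
pics
scene specimen_cabinet [([0.518, -0.202, 0.103], 0.65)]
scene drawer_handle [([0.513, -0.177, 0.097], 0.77)]
scene cover_tab []
scene wash_bottle [([0.678, 0.323, 0.097], 0.69), ([0.569, 0.213, 0.013], 0.34)]
scene etchant_bottle []
scene mug []
scene cotton_buds [([0.672, 0.102, 0.059], 0.69)]
scene petri_dish []
scene loupe [([0.605, 0.149, 0.025], 0.67), ([0.671, 0.323, 0.095], 0.35)]
scene loose_mount [([0.571, 0.212, 0.011], 0.45)]
scene tweezers []
top specimen_cabinet [([0.536, -0.246, 0.126], 0.91)]
top drawer_handle [([0.569, 0.206, 0.017], 0.59), ([0.516, -0.175, 0.101], 0.57)]
top cover_tab [([0.605, 0.139, 0.022], 0.49)]
top wash_bottle [([0.669, 0.303, 0.113], 0.86), ([0.566, 0.32, 0.017], 0.18)]
top etchant_bottle [([0.655, 0.212, 0.077], 0.61)]
top mug [([0.606, 0.452, 0.042], 0.78)]
top cotton_buds [([0.678, 0.078, 0.081], 0.61)]
top petri_dish [([0.568, 0.32, 0.016], 0.62)]
top loupe [([0.604, 0.137, 0.024], 0.58), ([0.604, 0.451, 0.042], 0.29)]
top loose_mount []
top tweezers [([0.517, -0.172, 0.101], 0.59), ([0.648, 0.027, 0.005], 0.58)]
1.2
```

View pics/scene0.png

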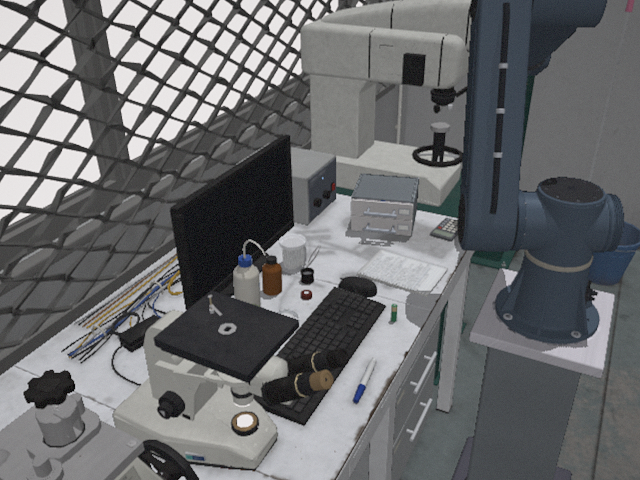

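View pics/top0.png

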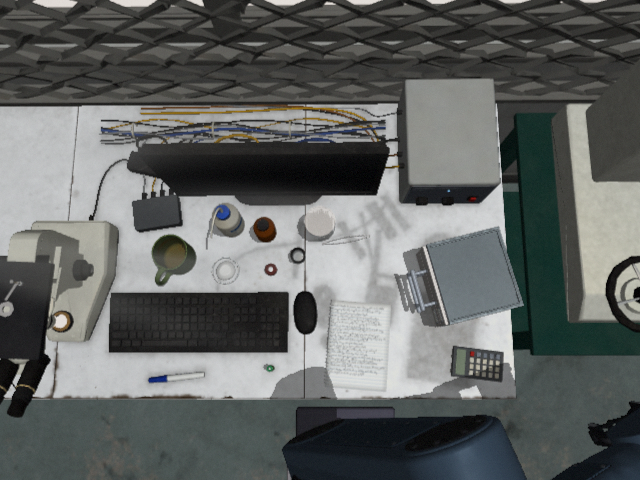

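The scene view shows the grey cabinet at (385,205). In the top view it spans roughly (425,247), (497,228), (523,305) and (447,325), with its front facing left and the handle bars at (405,290). Next I'll fit its pose from depth.

```bash
cat > h.py <<'E'
from bench import manip
import cv2,numpy as np
def cloud(c,tag=None):
    p,d=manip.grab_frame(c); k=manip.get_calibration(c)
    if tag: cv2.imwrite(f"pics/{tag}.png",p[:,:,::-1])
    K,R,t=np.array(k["camera_matrix"]),np.array(k["R"]),np.array(k["t"])
    v,u=np.mgrid[:480,:640]
    C=np.stack([(u-K[0,2])/K[0,0]*d,(v-K[1,2])/K[1,1]*d,d],-1)
    X=(C-t)@R
    X[d==0]=np.nan
    return p,X
def proj(c,X):
    k=manip.get_calibration(c);q=np.array(k["camera_matrix"])@(np.array(k["R"])@X+np.array(k["t"]));return q[:2]/q[2]
E
python3 - <<'E'
from h import *
for c in("top","scene"):
    p,X=cloud(c)
    m=(abs(X[...,0]-.54)<.17)&(abs(X[...,1]+.25)<.17)
    t=m&(X[...,2]>.115)&(X[...,2]<.14)
    P=X[t]; print(c,len(P),"top z",np.median(P[:,2]))
    r=cv2.minAreaRect((P[:,:2]*1000).astype(np.float32)); print(r); print(cv2.boxPoints(r).round(0).tolist())
    np.save(f"{c}.npy",X)
    h=m&(X[...,2]>.075)&(X[...,2]<.112)
    P=X[h]
    print(c,len(P)); 
    r=cv2.minAreaRect((P[:,:2]*1000).astype(np.float32)); print(r)
E
```

```text
top 6505 top z 0.12402847403853105
((540.5979614257812, -270.593505859375), (189.98834228515625, 184.6356201171875), 14.152104377746582)
[[426.0, -204.0], [471.0, -383.0], [655.0, -337.0], [610.0, -158.0]]
top 574
((513.8484497070312, -170.89894104003906), (186.35166931152344, 58.934661865234375), 14.228917121887207)
scene 1583 top z 0.12210152187954575
((542.5885009765625, -263.4549560546875), (191.64503479003906, 197.2119903564453), 14.128292083740234)
[[426.0, -191.0], [474.0, -382.0], [660.0, -336.0], [611.0, -144.0]]
scene 880
((499.0378112792969, -224.53347778320312), (257.52978515625, 158.16285705566406), 48.22996520996094)
```

```bash
python3 - <<'E'
from h import *
a=np.radians(14.15); xc=np.array([np.sin(a),-np.cos(a)]); yc=np.array([np.cos(a),np.sin(a)])
o=np.array([.5406,-.2706])
for c in("top","scene"):
    X=np.load(c+".npy").reshape(-1,3); X=X[~np.isnan(X[:,0])]
    q=X[:,:2]-o; s=q@xc; w=q@yc; z=X[:,2]
    t=(z>.12)&(z<.13)&(abs(s)<.15)&(abs(w)<.12)
    print(c,"top s",np.percentile(s[t],[.5,99.5]),"w",np.percentile(w[t],[.5,99.5]))
    m=(s<-.08)&(s>-.17)&(abs(w)<.1)&(z>.02)
    H,e1,e2=np.histogram2d(s[m],z[m],bins=[np.arange(-.17,-.075,.006),np.arange(.02,.13,.006)])
    print((e2[:-1]*1000).round().astype(int))
    for i,r in enumerate(H): print(round(e1[i]*1000),r.astype(int))
    h=m&(z>.083)&(z<.105)&(s<-.108)
    print("bar s",np.percentile(s[h],[5,50,95]),"w",np.percentile(w[h],[1,50,99]),"z",np.percentile(z[h],[5,50,95]))
E
```

```text
top top s [-0.0836926   0.09000779] w [-0.09398829  0.09365507]
[ 20  26  32  38  44  50  56  62  68  74  80  86  92  98 104 110 116 122]
-170 [0 0 0 0 0 0 0 0 0 0 0 0 0 0 0 0 0 0]
-164 [0 0 0 0 0 0 0 0 0 0 0 0 0 0 0 0 0 0]
-158 [0 0 0 0 0 0 0 0 0 0 0 0 0 0 0 0 0 0]
-152 [0 0 0 0 0 0 0 0 0 0 0 0 0 0 0 0 0 0]
-146 [0 0 0 0 0 0 0 0 0 0 0 0 0 0 0 0 0 0]
-140 [0 0 0 0 0 0 0 0 0 0 0 0 0 0 0 0 0 0]
-134 [ 0  0  8 47 23  0  0  0  0  0  0 11 59 20  0  0  0  0]
-128 [ 0  0  3 46 35  0  0  0  0  0  0  3 69 28  0  0  0  0]
-122 [ 0  0  0  1  0  0  0  0  0  0  0  4 23  3  0  0  0  0]
-116 [ 0  0  0  1  1  0  0  0  0  0  0  1 13  3  0  0  0  0]
-110 [ 0  0  0  7  0  0  0  0  0  0  0  0 14  3  0  0  0  0]
-104 [ 0  0  0  9  0  0  0  0  0  0  0  3 14  1  0  0  0  0]
-98 [ 0  4  8 16 13  4  2  3  1  4  5 11 21 14  4  4  7  0]
-92 [ 30  24  25  24  31  32  42  29  41  29  27  26  40  39  45 124  98   2]
-86 [  0   0   0   0   1   1   0   0   0   0   1   0   1   2   2  50  73 111]
bar s [-0.13141319 -0.12598439 -0.11220713] w [-0.0480144  -0.00052116  0.04787918] z [0.09092254 0.09590896 0.10039324]
s
[... 309 characters left out ...]
]
-146 [0 0 0 6 1 0 0 0 0 0 0 2 4 0 0 0 0 0]
-140 [ 0  0 14 29  6  0  0  0  0  0  0 20 23  2  0  0  0  0]
-134 [ 0  6 18 32  0  0  0  0  0  0  3 20 37  0  0  0  0  0]
-128 [0 2 3 4 0 0 0 0 0 0 1 3 7 0 0 0 0 0]
-122 [0 0 0 3 0 0 0 0 0 0 0 0 2 0 0 0 0 0]
-116 [0 1 3 4 0 0 0 0 0 0 0 3 6 0 0 0 0 0]
-110 [1 0 2 7 1 0 0 1 1 0 0 6 2 2 0 1 1 0]
-104 [11 19 29 20 19 14 26 13  7 12 18 20 19 20 17 19  8  0]
-98 [37 39 48 62 64 58 50 45 28 36 54 55 61 70 57 65 10  5]
-92 [23 30 16 28 24 29 32 22 11 17 19 30 21 23 27 40 35 19]
-86 [ 1  1  1  3  3  2  5  2  2  2  4  1  6  1  2 13 51 34]
bar s [-0.13902258 -0.13275511 -0.11491309] w [-0.04561317  0.00188264  0.05100728] z [0.08732323 0.09293867 0.09653373]
```

```bash
cat >> h.py <<'E'
A=np.radians(14.15); XC=np.array([np.sin(A),-np.cos(A),0]); YC=np.array([np.cos(A),np.sin(A),0]); ZC=np.array([0,0,1.])
O=np.array([.5406,-.2706,0])
def W(s,w,z): return O+s*XC+w*YC+z*ZC
def rot(jaw,tilt=0):
    "tool pointing down, tilt deg about YC: body leans to +XC"
    b=np.radians(tilt); x=-np.cos(b)*ZC-np.sin(b)*XC
    y=jaw/np.linalg.norm(jaw); return np.column_stack([x,y,np.cross(x,y)])
def loc(X): 
    q=np.asarray(X)-O; return q@XC,q@YC,q[...,2]
E
python3 - <<'E'
from h import *
for n,j in(("+x",XC),("-x",-XC),("+y",YC),("-y",-YC)):
    for s,z,t in((-.13,.30,0),(-.13,.075,0),(-.265,.075,0),(-.2,.1,0),(-.15,.2,30)):
        q=manip.inverse_kinematics(W(s,0,z),rot(j,t)); print(n,s,z,t,None if q is None else np.round(q,2))
E
```

```text
+x -0.13 0.3 0 [-0.36  0.25  1.62 -0.    1.28  0.96]
+x -0.13 0.075 0 [-0.36  0.53  1.83 -0.    0.78  0.96]
+x -0.265 0.075 0 [-0.13  0.46  1.96 -0.    0.72  1.2 ]
+x -0.2 0.1 0 [-0.25  0.44  1.9  -0.    0.8   1.08]
+x -0.15 0.2 30 [-0.44  0.4   1.68  0.21  1.23  0.8 ]
-x -0.13 0.3 0 [-0.36  0.25  1.62 -0.    1.28 -2.18]
-x -0.13 0.075 0 [-0.36  0.53  1.83 -0.    0.78 -2.18]
-x -0.265 0.075 0 [-0.13  0.46  1.96 -0.    0.72 -1.94]
-x -0.2 0.1 0 [-0.25  0.44  1.9  -0.    0.8  -2.07]
-x -0.15 0.2 30 [-0.44  0.4   1.68  0.21  1.23 -2.34]
+y -0.13 0.3 0 [-0.36  0.25  1.62 -0.    1.28 -0.61]
+y -0.13 0.075 0 [-0.36  0.53  1.83 -0.    0.78 -0.61]
+y -0.265 0.075 0 [-0.13  0.46  1.96 -0.    0.72 -0.37]
+y -0.2 0.1 0 [-0.25  0.44  1.9  -0.    0.8  -0.5 ]
+y -0.15 0.2 30 [-0.52  0.5   1.6   0.37  1.43 -0.89]
-y -0.13 0.3 0 [-0.36  0.25  1.62 -0.    1.28  2.53]
-y -0.13 0.075 0 [-0.36  0.53  1.83 -0.    0.78  2.53]
-y -0.265 0.075 0 [-0.13  0.46  1.96 -0.    0.72  2.77]
-y -0.2 0.1 0 [-0.25  0.44  1.9  -0.    0.8   2.65]
-y -0.15 0.2 30 [-0.52  0.5   1.6   0.37  1.43  2.25]
```

```bash
python3 - <<'E'
from h import *
manip.move_ptp(W(-.16,0,.30),rot(XC)); manip.set_gripper(.3,40)
p,X=cloud("wrist","w1"); np.save("w1.npy",X)
print(manip.look_for("wrist","drawer_handle"),manip.current_time(),manip.current_grip_width())
s,w,z=loc(X)
m=(abs(w)<.12)&(s>-.2)&(s<.1)
t=m&(z>.12)&(z<.13); print("top",np.percentile(s[t],[.5,99.5]),np.percentile(w[t],[.5,99.5]),np.median(z[t]),t.sum())
h=m&(z>.083)&(z<.105)&(s<-.110)&(abs(w)<.03); print("bar",np.percentile(s[h],[2,50,98]),np.percentile(z[h],[2,50,98]),h.sum())
h=m&(z>.083)&(z<.105)&(s<-.122); print("bar w",np.percentile(w[h],[.5,50,99.5]))
P=np.stack([s[h],w[h]],1); print("slope",np.polyfit(P[:,1],P[:,0],1))
f=m&(z>.108)&(z<.119)&(abs(w)<.08); print("front top",np.percentile(s[f],[1,50,99]),np.median(z[f]))
E
```

```text
[{'at': [0.5222, -0.1675, 0.099], 'confidence': 0.9}] 3.6917 0.3007312199841179
top [-0.08466506  0.08721887] [-0.09272367  0.09456546] 0.12391649579280431 51590
bar [-0.13336121 -0.12852192 -0.12285144] [0.09251605 0.09633196 0.09843864] 887
bar w [-0.04723171  0.00435093  0.050516  ]
slope [ 0.00191457 -0.12830532]
front top [-0.09324609 -0.08994414 -0.08519827] 0.11552901842333593
```

View pics/w1.png

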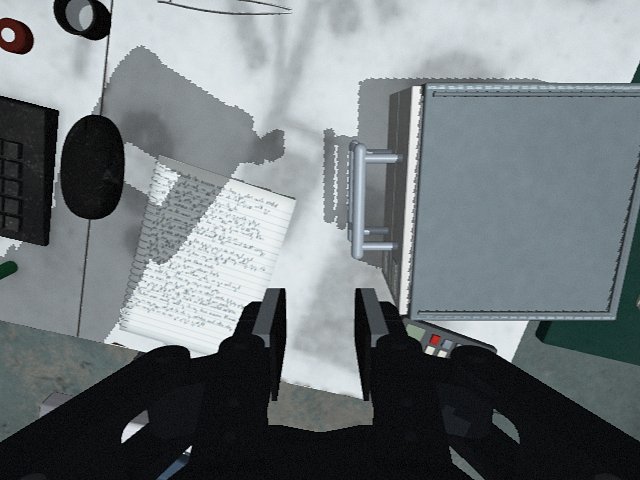

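The wrist view shows the upper handle bar at (357,200) and the cabinet's front edge at about (415,200). The wrist fit puts the bar 128 mm in front of the fitted centre at z 0.092 and the front face at -93 mm. That agrees with the stated 35 mm standoff, and lies between the top and scene fits. Now I'll grip the bar and pull.

```bash
python3 - <<'E'
from h import *
f=lambda l:print(l,manip.current_force().round(1) if hasattr(manip.current_force(),'round') else np.round(manip.current_force(),1),"grip",round(manip.current_grip_width(),3),"loc",np.round(loc(np.array(manip.current_ee_pos())),4),"t",round(manip.current_time(),2))
manip.move_ptp(W(-.1283,.0015,.16),rot(XC)); f("above")
manip.move_l(W(-.1283,.0015,.075),max_speed=.08); f("down")
F=np.array(manip.current_force())
if np.linalg.norm(F)<6:
    manip.set_gripper(0,50); f("closed")
    cloud("wrist","w2")
    manip.dwell(.1)
    manip.move_l(W(-.1283-.05,.0015,.075),max_speed=.1); f("50")
    manip.move_l(W(-.1283-.130,.0015,.075),max_speed=.1); f("130")
    manip.move_l(W(-.1283-.137,.0015,.075),max_speed=.03); f("137")
    cloud("top","t2")
E
```

```text
above [-0.2  0.9  0.3] grip 0.3 loc [-0.1281  0.0021  0.1611] t 4.32
down [-1.3  4.7  1. ] grip 0.302 loc [-0.129   0.0013  0.0748] t 5.53
closed [-0.4  0.6  1.5] grip 0.108 loc [-0.1282  0.0017  0.0752] t 5.82
50 [0.4 2.7 6.3] grip 0.105 loc [-0.1785  0.0017  0.0752] t 6.62
130 [1.8 3.4 5.8] grip 0.104 loc [-0.2587  0.0018  0.0752] t 7.57
137 [  3.3 -26.2   0.5] grip 0.106 loc [-0.2624  0.0019  0.0752] t 7.95
```

```bash
ls pics
```

```text
scene0.png
t2.png
top0.png
w1.png
w2.png
```

```bash
cat >> h.py <<'E'
def f(l): print(l,"F",np.round(manip.current_force(),1),"grip",round(manip.current_grip_width(),3),"loc",np.round(loc(np.array(manip.current_ee_pos())),4),"t",round(manip.current_time(),2))
E
python3 - <<'E'
from h import *
manip.move_l(W(-.2632,.0015,.075),max_speed=.03); f("relax")
manip.set_gripper(.27); f("open")
manip.move_l(W(-.2632,.0015,.16),max_speed=.12); f("up")
manip.move_ptp(W(-.22,0,.30),rot(YC)); f("look")
p,X=cloud("wrist","w3"); np.save("w3.npy",X)
print(manip.look_for("wrist","cover_tab"),manip.look_for("wrist","drawer_handle"))
p,X=cloud("top","t3"); np.save("t3.npy",X)
print(manip.look_for("top","cover_tab"),manip.look_for("top","drawer_handle"))
E
```

```text
relax F [ 1.2 -8.6  4.5] grip 0.11 loc [-0.2622  0.0019  0.0752] t 8.25
open F [ 0.6 -0.   0.7] grip 0.271 loc [-0.2635  0.0011  0.0747] t 8.54
up F [ 0.8  0.1 -0.5] grip 0.273 loc [-0.2633  0.0011  0.1594] t 9.4
look F [ 0.4 -0.1 -0.6] grip 0.271 loc [-2.201e-01 -1.000e-04  2.994e-01] t 10.87
[{'at': [0.5044, -0.1217, 0.1096], 'confidence': 0.84}] [{'at': [0.6064, 0.1369, 0.0207], 'confidence': 0.69}, {'at': [0.4976, -0.0938, 0.1105], 'confidence': 0.57}]
[{'at': [0.4567, -0.143, 0.1114], 'confidence': 0.88}] [{'at': [0.4661, -0.1215, 0.1117], 'confidence': 0.84}]
```

View pics/w3.png

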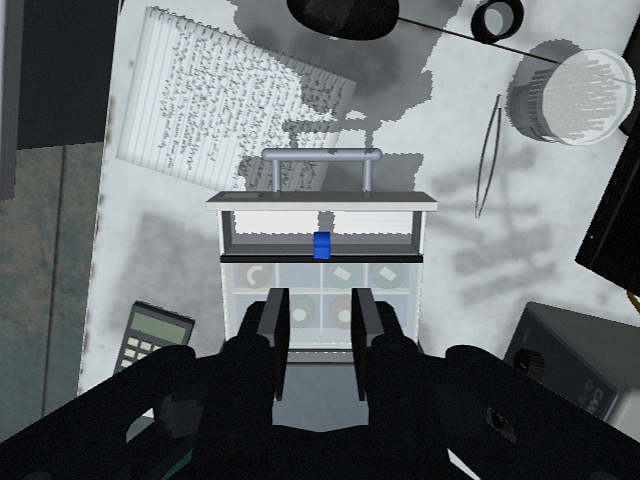

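View pics/t3.png

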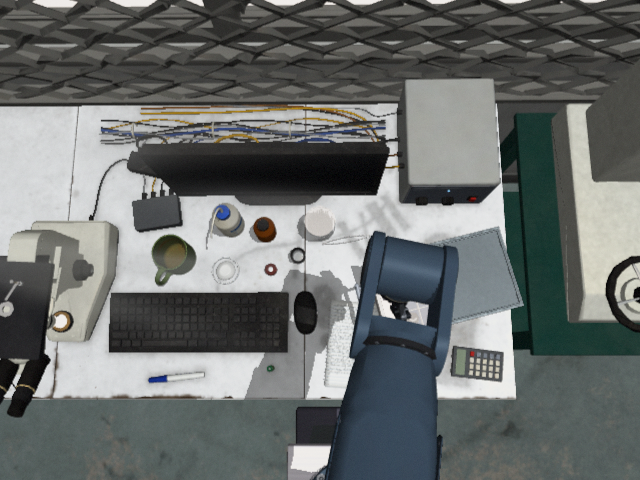

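The drawer is out and the blue lug shows at (322,245) in the wrist view. The arm hides it in the top view, so I'm ignoring the top network hits. I'll measure the lug from this wrist pose and one more.

```bash
cat >> h.py <<'E'
def lug(p,X):
    p=p.astype(int); m=(p[...,2]>p[...,0]+50)&(p[...,2]>p[...,1]+40)
    s,w,z=loc(X); m&=(abs(w)<.06)&(s>-.3)&(s<-.1)&(z>.05)
    n,L,st,c=cv2.connectedComponentsWithStats(m.astype(np.uint8)); i=1+np.argmax(st[1:,4]); m=L==i
    print("lug px",c[i],st[i]); 
    for a,q in zip("swz",(s,w,z)): print(a,np.percentile(q[m],[2,25,50,75,98]).round(4))
    # top surface
    t=m&(z>np.percentile(z[m],98)-.005); print("top face s",np.percentile(s[t],[2,98]).round(4),"w",np.percentile(w[t],[2,98]).round(4),"z",np.median(z[t]).round(4),t.sum())
E
python3 - <<'E'
from h import *
X=np.load("w3.npy"); p=cv2.imread("pics/w3.png")[:,:,::-1]; lug(p,X)
s,w,z=loc(X); m=(abs(w)<.06)&(s<-.19)&(s>-.3)&(z>.105)&(z<.125)
print("front top",np.percentile(s[m],[2,50,98]),np.median(z[m]))
m=(abs(w)<.03)&(s<-.25)&(z>.085)&(z<.105); print("bar",np.percentile(s[m],[2,50,98]),np.median(z[m]))
manip.move_l(W(-.165,.0,.24),max_speed=.2)
p,X=cloud("wrist","w4"); lug(p,X); f("4")
E
```

```text
lug px [321.08258929 245.12723214] [313 232  17  27 448]
s [-0.2003 -0.196  -0.1903 -0.184  -0.1785]
w [-0.0059 -0.0025  0.0008  0.0042  0.0075]
z [0.1093 0.1114 0.1124 0.1137 0.1154]
top face s [-0.1998 -0.1785] w [-0.0059  0.0074] z 0.1126 413
front top [-0.22779637 -0.22437602 -0.19238459] 0.11529935174874863
bar [-0.26779915 -0.26318665 -0.25810983] 0.09641924888216132
lug px [320.98480663 191.11740331] [311 174  21  35 724]
s [-0.2005 -0.196  -0.1903 -0.1838 -0.1786]
w [-0.0052 -0.0019  0.0014  0.0048  0.0081]
z [0.1075 0.1118 0.1127 0.1142 0.1156]
top face s [-0.1998 -0.1786] w [-0.0052  0.0079] z 0.1128 669
4 F [0.2 0.7 0. ] grip 0.268 loc [-0.1653  0.0004  0.241 ] t 11.78
```

View pics/w4.png

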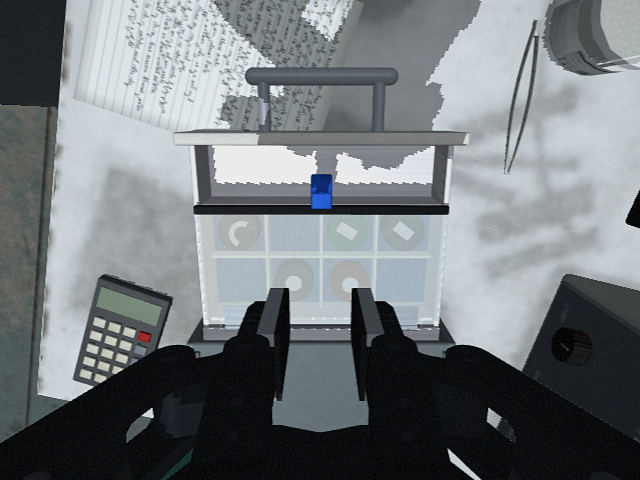

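Both wrist views agree. The lug runs from s = -0.200 to -0.179 m, which matches its 21 mm length. It is centred at w = 0.0014 with its top at z = 0.113, so the lug point is at s = -0.193, z = 0.106. That leaves the trough floor at 0.070. Next I'll pinch the lug and lift along the arc.

```bash
cat >> h.py <<'E'
LS,LW,LZ,RAD=-.193,.0014,.106,.104
def pose(th,tilt,d=.011,fw=.002,extra=0):
    t=np.radians(th);b=np.radians(tilt)
    P=W(LS+RAD-RAD*np.cos(t),LW,LZ+RAD*np.sin(t))
    R=rot(YC,tilt); return P+d*R[:,0]+fw*(-np.cos(b)*XC+np.sin(b)*ZC)-extra*R[:,0],R
E
python3 - <<'E'
from h import *
for th in range(0,61,10):
    P,R=pose(th,th*2/3); print(th,np.round(manip.inverse_kinematics(P,R),2))
manip.set_gripper(.32,25)
P,R=pose(0,0,extra=.06); manip.move_ptp(P,R); f("above")
P,R=pose(0,0); manip.move_l(P,R,max_speed=.06); f("down")
cloud("wrist","w5")
if np.linalg.norm(manip.current_force())<5:
    manip.set_gripper(0,25); f("closed"); cloud("wrist","w6")
E
```

```text
0 [-0.26  0.46  1.89 -0.    0.79 -0.5 ]
10 [-0.31  0.45  1.85  0.13  0.91 -0.64]
20 [-0.36  0.45  1.8   0.22  1.03 -0.74]
30 [-0.42  0.47  1.74  0.3   1.16 -0.82]
40 [-0.47  0.5   1.68  0.36  1.29 -0.87]
50 [-0.52  0.54  1.62  0.41  1.42 -0.92]
60 [-0.56  0.59  1.55  0.46  1.55 -0.95]
above F [ 0.9 -0.7  0.2] grip 0.32 loc [-0.1948  0.0019  0.1559] t 12.45
down F [-0.4  0.4 -1.5] grip 0.321 loc [-0.1949  0.0016  0.0953] t 13.6
closed F [-4.9 -2.6  2.2] grip 0.154 loc [-0.1949  0.001   0.0951] t 13.91
```

View pics/w6.png

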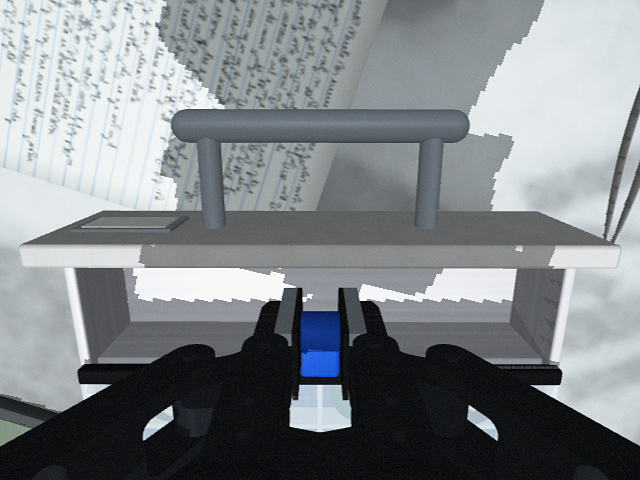

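The lug at (320,345) sits between the pads. The grip reads about 13 mm, which fits its 14 mm width. Lifting now.

```bash
python3 - <<'E'
from h import *
for th in range(6,61,6):
    P,R=pose(th,th*2/3); manip.move_l(P,R,max_speed=.06); f(th)
    F=np.array(manip.current_force())
    if np.linalg.norm(F)>15 or manip.current_grip_width()<.1: print("STOP");break
cloud("wrist","w7"); p,X=cloud("scene","s7"); np.save("s7.npy",X); p,X=cloud("top","t7"); np.save("t7.npy",X)
for c in("wrist","scene","top"):
    for n in("cover_tab","cover_panel","drawer_handle"): print(c,n,[(np.round(loc(r["at"]),3).tolist(),round(r["confidence"],2)) for r in manip.look_for(c,n)])
E
```

```text
6 F [-3.4 -1.4 -3.1] grip 0.155 loc [-0.1952  0.0009  0.1058] t 14.29
12 F [-3.8 -2.3 -2.6] grip 0.159 loc [-0.1943  0.0009  0.1167] t 14.62
18 F [-4.4 -1.6 -3.1] grip 0.156 loc [-0.1923  0.0009  0.1274] t 14.96
24 F [-4.7 -1.1 -3.9] grip 0.155 loc [-0.1891  0.001   0.138 ] t 15.29
30 F [-4.6 -0.8 -2.4] grip 0.155 loc [-0.1848  0.001   0.148 ] t 15.62
36 F [-5.3 -1.4 -3.6] grip 0.156 loc [-0.1795  0.0009  0.1575] t 15.96
42 F [-6.  -0.9 -3.1] grip 0.152 loc [-0.1732  0.0009  0.1663] t 16.29
48 F [-5.7 -1.3 -4.3] grip 0.157 loc [-0.1661  0.0009  0.1744] t 16.62
54 F [-5.9 -0.9 -4.2] grip 0.155 loc [-0.1582  0.0009  0.1818] t 16.96
60 F [-5.1 -0.1 -4.2] grip 0.155 loc [-0.1495  0.0009  0.1882] t 17.29
wrist cover_tab [([-0.126, 0.002, 0.182], 0.95)]
wrist cover_panel [([-0.123, 0.002, 0.182], 0.57)]
wrist drawer_handle [([-0.198, 0.007, 0.097], 0.83)]
scene cover_tab [([-0.114, -0.003, 0.144], 0.62), ([-0.136, -0.007, 0.106], 0.54)]
scene cover_panel [([-0.118, -0.006, 0.147], 0.83)]
scene drawer_handle [([-0.138, -0.007, 0.102], 0.93), ([-0.326, 0.217, 0.057], 0.61)]
top cover_tab [([-0.12, -0.008, 0.168], 0.61)]
top cover_panel [([-0.118, -0.01, 0.165], 0.62)]
top drawer_handle [([-0.31, 0.215, 0.082], 0.27)]
```

```bash
python3 -c "
import cv2
a=cv2.imread('pics/s7.png')[130:280,300:500];cv2.imwrite('pics/s7c.png',cv2.resize(a,None,fx=4,fy=4,interpolation=cv2.INTER_CUBIC))"
```

```text
(no output)
```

View pics/s7c.png

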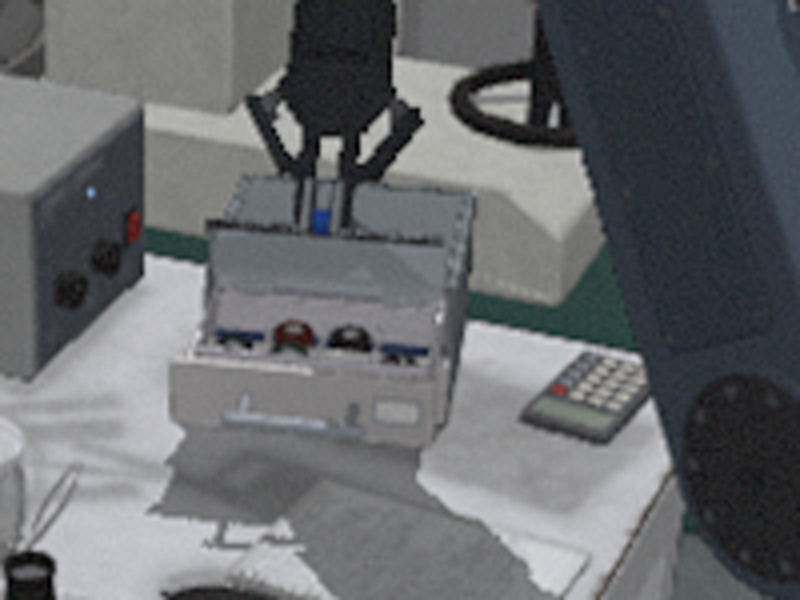

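View pics/w7.png

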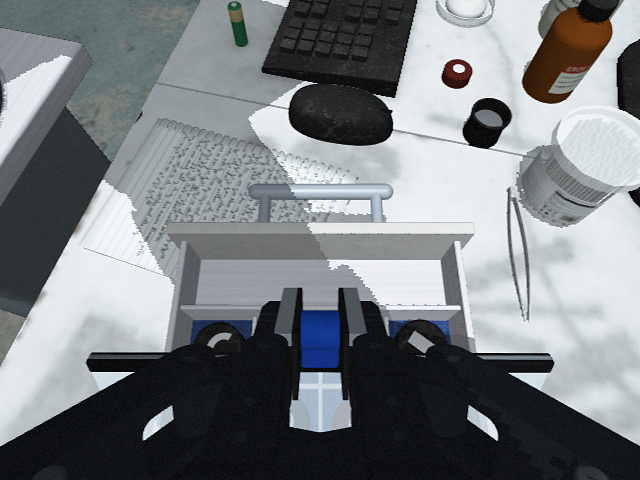

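The cover is up, but some handle readings suggest the drawer slid in, so I'll check with depth before trusting it.

```bash
python3 - <<'E'
from h import *
p,X=cloud("wrist"); s,w,z=loc(X); 
m=(abs(w)<.045)&(s<-.15)&(s>-.33)&(z>.07)&(z<.125)
H,e1,e2=np.histogram2d(s[m],z[m],bins=[np.arange(-.29,-.14,.006),np.arange(.07,.125,.006)])
for i,r in enumerate(H): print(round(e1[i]*1000),r.astype(int))
p,X2=p,np.load("s7.npy"); s,w,z=loc(X2)
m=(abs(w)<.045)&(s<-.15)&(s>-.33)&(z>.085)&(z<.1); print("scene bar",np.percentile(s[m],[1,5,50]))
lug(p,X)
# black edge
s,w,z=loc(X); P=p.astype(int).sum(-1)
m=(P<120)&(abs(w)>.055)&(abs(w)<.086)&(z>.1)&(z<.25)&(s>-.2)&(s<-.05)
print("edge s",np.percentile(s[m],[5,50,95]),"z",np.percentile(z[m],[5,50,95]),m.sum())
np.save("w7.npy",X)
E
```

```text
-290 [0 0 0 0 0 0 0 0 0]
-284 [0 0 0 0 0 0 0 0 0]
-278 [0 0 0 0 0 0 0 0 0]
-272 [0 0 0 0 0 0 0 0 0]
-266 [  0   0   0   0 284   0   0   0   0]
-260 [   0    0    3  140 1194    0    0    0    0]
-254 [  0   0   0 336 210   0   0   0   0]
-248 [  0   0   0  35 140   0   0   0   0]
-242 [  0   0   0  42 153   0   0   0   0]
-236 [ 0  0  0  6 65  0  0  0  0]
-230 [0 0 0 0 0 0 0 0 0]
-224 [   0    0    0    0    0    0    0 1201    0]
-218 [975 431 449 495 498 553 574 854   0]
-212 [1052    0    0    0    0    0    0    0    0]
-206 [1093    0    0    0    0    0    0    0    0]
-200 [1036    0    0    0    0    0    0    0    0]
-194 [805   0   0   0   0   0   0   0   0]
-188 [470   0   0   0   0   0   0   0   0]
-182 [0 0 0 0 0 0 0 0 0]
-176 [ 13  22  84  56  85 363   0   0   0]
-170 [30  0 67  0  0  0  0  0  0]
-164 [ 7  0 24  0  0  0  0  0  0]
-158 [0 0 0 0 0 0 0 0 0]
-152 [0 0 0 0 0 0 0 0 0]
scene bar [-0.2718934  -0.26872937 -0.22766732]
lug px [319.66712204 338.72449909] [ 300  311   40   57 2196]
s [-0.1469 -0.1418 -0.1375 -0.1343 -0.1305]
w [-0.0053 -0.0022  0.0012  0.0044  0.0075]
z [0.1853 0.1916 0.2005 0.2019 0.2032]
top face s [-0.1471 -0.1354] w [-0.0052  0.0075] z 0.2016 1418
edge s [-0.13543135 -0.13146075 -0.12934042] z [0.18088565 0.18362849 0.18539943] 1675
```

The bar now reads about -0.261, against -0.263 before, so the drawer may have crept in 1–2 mm. The edge position gives a cover angle of about 60–61°. At constant height the lug sets the drawer's travel, so I'll ease it outward in small steps until the stop pushes back.

```bash
python3 - <<'E'
from h import *
manip.set_gripper(0,40)
P,R=pose(60,40)
for k in range(0,7):
    manip.move_l(P-XC*.001*k,R,max_speed=.01); manip.dwell(.15)
    F=np.array(manip.current_force()); print(k,"Fs",(F@XC).round(2),"Fw",(F@YC).round(2),"Fz",F[2].round(2),"s",loc(np.array(manip.current_ee_pos()))[0].round(4))
    if F@XC>9: break
p,X=cloud("wrist","w8"); np.save("w8.npy",X); lug(p,X)
def bar(X,l):
    s,w,z=loc(X); m=(abs(w)<.03)&(s<-.25)&(s>-.3)&(z>.085)&(z<.105); print(l,"bar",np.percentile(s[m],[2,50,98]),np.median(z[m]))
    m=(abs(w)<.06)&(s<-.21)&(s>-.24)&(z>.112)&(z<.12); print("front top",np.percentile(s[m],[2,50,98]))
bar(np.load("w3.npy"),"w3");bar(np.load("w7.npy"),"before");bar(X,"now")
X0=np.load("s7.npy");p,X1=cloud("scene","s8");bar(X0,"sc before");bar(X1,"sc now")
f("end")
E
```

```text
0 Fs 0.46 Fw -6.55 Fz -4.61 s -0.1497
1 Fs 1.17 Fw -5.98 Fz -6.42 s -0.1504
2 Fs 3.08 Fw -5.42 Fz -7.74 s -0.1513
3 Fs 2.95 Fw -5.66 Fz -7.68 s -0.1522
4 Fs 2.91 Fw -5.62 Fz -8.05 s -0.1532
5 Fs 3.02 Fw -5.52 Fz -8.03 s -0.1542
6 Fs 5.8 Fw -5.25 Fz -11.46 s -0.1548
lug px [319.88490214 338.8471575 ] [ 301  311   39   57 2146]
s [-0.1521 -0.1469 -0.1426 -0.1394 -0.1356]
w [-0.0051 -0.0021  0.0012  0.0044  0.0073]
z [0.1849 0.191  0.1996 0.2011 0.2027]
top face s [-0.1523 -0.1406] w [-0.0051  0.0073] z 0.2008 1371
w3 bar [-0.26779915 -0.26318665 -0.25810983] 0.09641924888216132
front top [-0.22767089 -0.22427603 -0.2202784 ]
before bar [-0.26198042 -0.2559587  -0.25310073] 0.09594728586236805
front top [-0.22346256 -0.21880394 -0.2155419 ]
now bar [-0.2666405  -0.26010032 -0.25690386] 0.09590198984915163
front top [-0.22727194 -0.22259469 -0.21935294]
sc before bar [-0.2719795  -0.26502138 -0.25753511] 0.0929876385782913
front top [-0.23413112 -0.22541192 -0.21793782]
sc now bar [-0.27481034 -0.26831475 -0.25978392] 0.09275785064450412
front top [-0.23752048 -0.22919802 -0.22138831]
end F [ -3.8  -6.4 -10.6] grip 0.145 loc [-0.1548  0.0009  0.1874] t 21.06
```

The force plateaued at about 3 N while the drawer slid out roughly 4 mm, then jumped at the stop. Next I'll measure the cover angle directly by fitting a plane to the plate.

```bash
cat >> h.py <<'E'
def ang(c,X,p):
    s,w,z=loc(X)
    m=(abs(w)<.083)&(abs(w)>.025)&(z>.128)&(z<.195)&(s>-.165)&(s<-.06)
    if m.sum()>50:
        P=np.stack([s[m],w[m],z[m]],1)
        best=None
        rng=np.random.default_rng(0)
        for _ in range(400):
            q=P[rng.choice(len(P),3)]; n=np.cross(q[1]-q[0],q[2]-q[0]); L=np.linalg.norm(n)
            if L<1e-6: continue
            n/=L
            if abs(n[1])>.15: continue
            i=abs((P-q[0])@n)<.003
            if best is None or i.sum()>best.sum(): best=i
        Q=P[best]; c0=Q.mean(0); n=np.linalg.svd(Q-c0,full_matrices=False)[2][2]; n*=np.sign(n[0])
        print(c,"plate n",m.sum(),best.sum(),"theta",np.degrees(np.arctan2(n[0],-n[2]) if n[2]<0 else np.arctan2(n[0],n[2])).round(1),"normal",n.round(3),"centroid",c0.round(4))
    P=p.astype(int).sum(-1); m=(P<120)&(abs(w)>.055)&(abs(w)<.086)&(z>.165)&(z<.21)&(s>-.17)&(s<-.1)
    if m.sum()>20: print(c,"edge s",np.percentile(s[m],[5,50,95]).round(4),"z",np.percentile(z[m],[5,50,95]).round(4),m.sum())
E
python3 - <<'E'
from h import *
for c in("wrist","scene","top"):
    p,X=cloud(c); ang(c,X,p)
E
```

```text
wrist plate n 3727 3700 theta 55.4 normal [ 0.823 -0.001  0.568] centroid [-0.1317 -0.0037  0.1746]
wrist edge s [-0.1404 -0.1365 -0.1344] z [0.1806 0.1829 0.1847] 1719
scene plate n 477 384 theta 55.9 normal [ 0.828 -0.003  0.56 ] centroid [-0.1272 -0.0002  0.1568]
top plate n 589 567 theta 56.1 normal [ 0.83  -0.002  0.557] centroid [-0.1225 -0.0056  0.1637]
top edge s [-0.139  -0.1372 -0.1352] z [0.1796 0.1824 0.1872] 44
```

All three cameras agree on about 56°. I'll move 4° along the true arc while keeping the drawer against its stop.

```bash
python3 - <<'E'
from h import *
P,R=pose(60,40)
b=P-XC*.006
def st(l):
    F=np.array(manip.current_force()); print(l,"Fs",(F@XC).round(2),"Fz",F[2].round(2),"s",loc(np.array(manip.current_ee_pos()))[0].round(4),"g",round(manip.current_grip_width(),3))
for i in(1,2,3):
    t0=np.radians(56);t=np.radians(56+4.2*i/3)
    d=.104*np.array([np.cos(t0)-np.cos(t),np.sin(t)-np.sin(t0)])
    Q=b+d[0]*XC+d[1]*ZC; manip.move_l(Q,R,max_speed=.02); manip.dwell(.1); st(i)
np.save("Q.npy",Q)
for k in range(1,5):
    F=np.array(manip.current_force())
    if F@XC>5: break
    Q=Q-.0008*XC; manip.move_l(Q,R,max_speed=.01); manip.dwell(.1); st(("out",k))
np.save("Q.npy",Q)
for c in("wrist","scene","top"):
    p,X=cloud(c,c+"9"); ang(c,X,p)
    s,w,z=loc(X); m=(abs(w)<.03)&(s<-.25)&(s>-.3)&(z>.085)&(z<.105); print(c,"bar",np.percentile(s[m],[2,50,98])) if m.sum()>20 else 0
f("")
E
```

```text
1 Fs 3.51 Fz -13.19 s -0.1529 g 0.153
2 Fs 2.55 Fz -12.63 s -0.1509 g 0.15
3 Fs 3.58 Fz -14.36 s -0.1487 g 0.145
('out', 1) Fs 4.75 Fz -16.27 s -0.1492 g 0.153
('out', 2) Fs 6.64 Fz -19.01 s -0.1497 g 0.145
wrist plate n 3833 3799 theta 58.7 normal [ 0.854 -0.001  0.52 ] centroid [-0.1274 -0.0023  0.1761]
wrist edge s [-0.136 -0.132 -0.13 ] z [0.183  0.1856 0.1873] 1663
wrist bar [-0.26581055 -0.25991117 -0.25679649]
scene plate n 541 424 theta 61.4 normal [ 0.878 -0.002  0.479] centroid [-0.1239  0.0007  0.1586]
scene bar [-0.27428976 -0.26874133 -0.26104493]
top plate n 551 530 theta 59.2 normal [ 0.859 -0.002  0.512] centroid [-0.1195 -0.0042  0.1657]
top bar [-0.26682233 -0.2619631  -0.25626293]
 F [ -2.6  -7.2 -19.1] grip 0.149 loc [-0.1497  0.0009  0.191 ] t 23.18
```

```bash
python3 - <<'E'
from h import *
Q=np.load("Q.npy"); R=rot(YC,40)
manip.move_l(Q-.0014*ZC+.0006*XC,R,max_speed=.01); manip.dwell(.3)
f("a"); print((np.array(manip.current_force())@XC).round(2)); manip.dwell(1); f("b"); print((np.array(manip.current_force())@XC).round(2))
for c in("wrist","scene","top"):
    p,X=cloud(c,c+"10"); ang(c,X,p)
    s,w,z=loc(X); m=(abs(w)<.03)&(s<-.25)&(s>-.3)&(z>.085)&(z<.105); print(c,"bar",np.percentile(s[m],[2,50,98])) if m.sum()>20 else 0
    m=(abs(w)<.03)&(s<-.1)&(s>-.15)&(z>.03)&(z<.055); print(c,"lower bar",np.percentile(s[m],[2,50,98]),m.sum()) if m.sum()>20 else 0
a=cv2.imread('pics/scene10.png')[130:280,300:500];cv2.imwrite('pics/s10c.png',cv2.resize(a,None,fx=4,fy=4,interpolation=cv2.INTER_CUBIC))
E
```

```text
a F [-5.4 -3.  -9.2] grip 0.147 loc [-0.1499  0.0009  0.1907] t 23.78
1.63
b F [-4.1 -2.9 -9. ] grip 0.147 loc [-0.1499  0.0009  0.1907] t 24.78
1.79
wrist plate n 3871 3835 theta 58.5 normal [ 0.852 -0.001  0.523] centroid [-0.1276 -0.0026  0.1761]
wrist edge s [-0.1362 -0.1324 -0.1303] z [0.1831 0.1855 0.1873] 1647
wrist bar [-0.26678364 -0.25994923 -0.25683001]
scene plate n 530 394 theta 59.3 normal [0.86  0.007 0.51 ] centroid [-0.1247 -0.0047  0.1588]
scene bar [-0.27549053 -0.26884359 -0.26189802]
top plate n 556 530 theta 59.0 normal [ 0.857 -0.002  0.515] centroid [-0.1195 -0.0038  0.1654]
top bar [-0.26651323 -0.26173126 -0.25623872]
```

View pics/s10c.png

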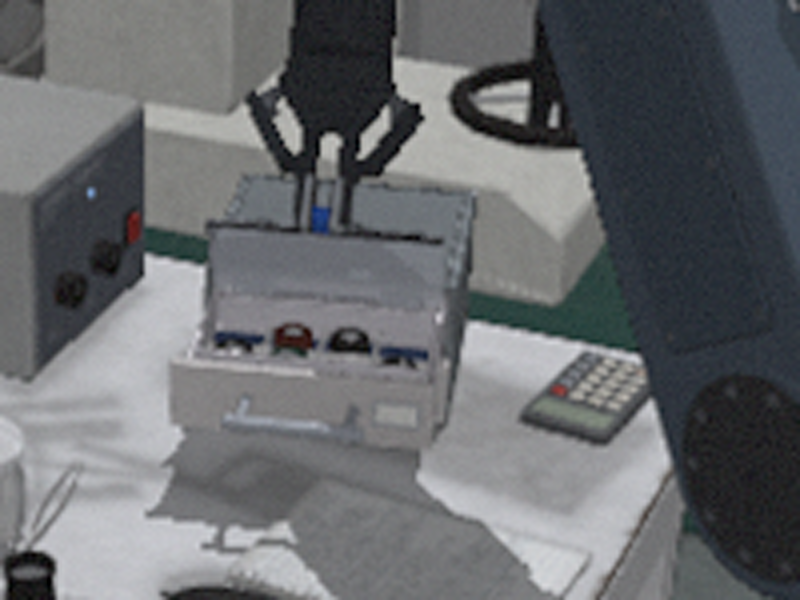

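View pics/wrist10.png

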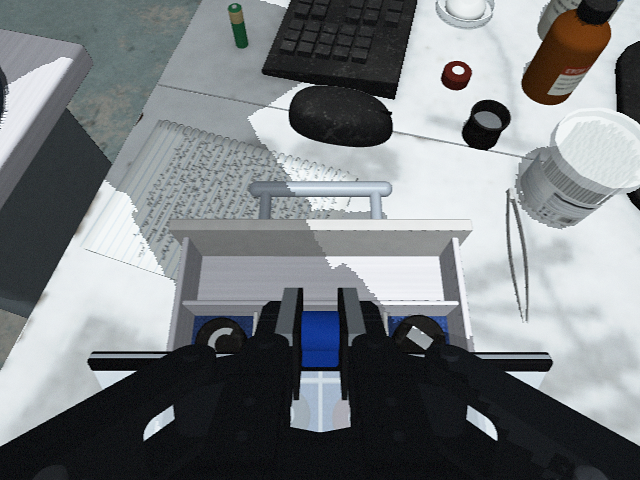

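The pictures show the lug still pinched at (320,338), the cover up and the drawer out, with nothing else moved. The top-view bar went from about -0.127 to -0.262, which is 135 mm. Handing in.

```bash
python3 -c "
from h import *
manip.sign_off(); f('end')"
```

```text
the job is handed in; nothing more can be done
the job is handed in; nothing more can be done
```

The job is handed in at about 25 s. The upper drawer is out at its stop, and the gripper is holding the dust cover open at about 59° by its blue lug.

- **Drawer:** I pulled it by its bar handle until the stop pushed back with about 26 N. During the first lift the drawer crept in about 4 mm, because my estimate of the hinge height was slightly low. I pulled it back out through the lug until the stop pushed back again. The top view then showed about 135 mm of travel, though the wrist and scene cameras differ from it by several millimetres in absolute position. The drawer and cover held steady over a further 1 s wait.
- **Cover:** plane fits from the wrist, scene and top cameras gave 58.5°, 59.3° and 59.0°. The pads still had the lug, with the wrist force at about 10 N before hand-in.
- **Not measured:** I had no depth reading of the lower drawer's handle, which the open drawer hides. In the final pictures nothing else looked disturbed.

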